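# Seat the hex wing key in the board clamp

## Task

The circuit-board clamp needs its key before it can be tightened. Take the red wing key with the hexagonal foot and plug it upright into the clamp's hexagonal socket, pressing and turning it a little until the foot drops in and is fully home on the socket's floor before you let go. Leave the yellow key with the square foot standing where it is.

Things in the scene. Friction and masses are not known exactly. Their poses are not given: they have to be found in the camera images.
- hex_key: Loose key standing upright, 65 to 125 g. Upwards: aluminium hexagonal foot 22 mm high, 32 mm across flats (lowest 3 mm: 26 mm), dark round neck 22 mm wide, 6 mm high, red flat grip 46 mm high; top at 74 mm. Origin: centre of the underside. z up; x along the grip's 30 mm width and square to two flats of the foot; y across the grip's 10 mm thickness.
- hex_socket (a point): Centre of the FLOOR of the clamp's hexagonal socket, 12 mm above the bench. Aluminium collar, 50 mm wide outside; inside 36.2 mm across flats for 16 mm above the floor, then chamfered out to 42 mm at the mouth, 18 mm up. z up, x square to two flats: the foot fits every 60 degrees, freely within 8 of that, binding beyond 10 to 15. At first the key stands 22 to 38 degrees off a fit.
- clamp: Board clamp, fixed grey plate 180 (x) by 160 (y) by 12 mm, origin under its centre. Hex socket at x -42, y -36 mm; a SQUARE socket, not to be used, at x -42, y +40. From x = -3 mm on, a dark case and jaws up to 38 mm above the bench hold a green circuit board.
- square_key: The key to leave alone: as tall and of the same make, but with a yellow grip and a square foot 30 mm wide. Origin: centre of the underside, z up. A tape roll (68 mm wide, 18 high) and a steel tin (66 mm wide, 22 high) also stand near the keys, centres at least 80 mm apart.
There are look-alikes about, which are no part of the job. Leave any blue or green look-alike of the hex_key alone.

How it is judged (in metres and radians):
On the way:
1. the hex key is fully home in the hex socket while the gripper still holds or presses it (z of hex_key in the frame of hex_socket between -0.005 and 0.005 m and horizontal distance between hex_key and hex_socket below 0.01 m and angle between hex_key's own z axis and vertical below 0.18 rad and contact force between the fingers and hex_key above 0.5 N), for 0.1 s.
At the end, for the whole second after the job is handed in: The hex key stands upright (within 10 degrees) in the hex socket, its underside within 5 mm of the socket's floor and 10 mm of its centre, at rest and released; the square key still stands upright within 30 mm of where it was (z of hex_key in the frame of hex_socket between -0.005 and 0.005 m and horizontal distance between hex_key and hex_socket below 0.01 m and angle between each of hex_key, square_key's own z axis and vertical below 0.18 rad and linear speed of hex_key below 0.02 m/s and distance of square_key from where it was at the start of the episode below 0.03 m); the robot touches nothing.
It fails at once if the square key is moved more than 30 mm (distance of square_key from where it was at the start of the episode above 0.03 m).
It also fails if it takes over 40 s, if anything falls off the work surface, if the arm or the gripper's body presses on something with over 40 N, if the wrist force passes 120 N, or if a joint passes its speed limit or range.

## Robot

A 6-joint arm with a two-finger parallel gripper is mounted at the origin on the work surface. World frame = base frame: x ahead of the robot, y to its left, z up, the work surface at z = 0. Lengths are in m, angles in degrees, forces in N, time in s.
With the tool pointing down it reaches from about 0.4 to 0.825 m from the base axis. Payload 7 kg.
Tool frame: the origin (TCP) lies midway between the tips of the shut fingers; the grasp point (between the pads) lies 19 mm behind it; z points along the fingers, y is the line along which they close (so a half turn about z gives the same grasp; the last joint's range is limited). The gripper opens to 88 mm and grips with 3 to 60 N. Pads are 19 mm wide; open, the fingers measure 130 mm over their backs; the gripper's body (78 mm by 193 mm) begins 47 mm behind the grasp point.
Start: joints at [-50.529, 20.546, 0.682, 0, -70.136, -16.507], TCP at [0.263, -0.621, 0.196] pointing down, gripper open.
Joint ranges: [-176.03, 176.03], [-82.01, 121.73], [-58.28, 71.71], [-173.87, 95.51], [-174.79, -0.11], [-173.66, 173.66]. Speed limits (degrees/s): [136.94, 136.94, 172.46, 180, 180, 180].

## Interface

Orientations are given as [roll, pitch, yaw] about the fixed x, y, z axes, in that order (R = Rz(yaw) Ry(pitch) Rx(roll)).
In Python, from plant import ctrl gives the robot as it stands. The module is installed in compiled form; this text tells all that it offers.
- The arm moves only by the tool play_rows, never from a script. Its argument "commands" is a list that holds one entry, the list of rows, each a list of 7 numbers: the turn, a rotation vector about the tool's x, y, z in rad, then the shift along the tool's x, y, z in cm, then the finger opening in cm, from 0 to 8.76. In form: [[[ax, ay, az, x, y, z, grip], ...]]. A call has 1 to 8 rows; each row is the pose to reach, as a shift and turn from the pose commanded when the call began, along the tool's axes at that moment; what a row does not reach only later rows make up. A row lasts 1/12 s, in which the tool goes at most 41.7 mm and 7.16 degrees, less where a joint would pass 70% of its speed; a pose out of reach is approached as far as the arm can. A call with a gripper value outside its range is refused whole. The fingers move at their own pace and stop on an object; the grip force is fixed at half the most. Time passes only in rows, so rows that repeat a pose let the fingers close. It gives the time, the measured TCP pose, the force, the opening and the grip force at its end, in the units of the state.
- ctrl.get_obs(): the state, without advancing time (a new reading comes with each control period).
- ctrl.snapshot(name): name is "scene" or "top" or "wrist"; returns a dict with "color" (384x512x3 uint8, red, green, blue), "camera_matrix" (3x3 intrinsics, pixels), "k1" (the pictures are not rectified: a ray, as slopes to the right and down, at radius r is drawn at 1 + k1 r^2 times it, then the intrinsics apply), "origin" and "rotation" of the camera in the world; the wrist camera has in their place "hand_eye" (4x4, takes a point from camera to tool coordinates, whose origin is the TCP and whose axes are the flange's). Camera axes: x right, y down, z forward; pixel columns grow to the right and rows downward; lengths in m; the calibration is good to about 2 mm. A picture is of the moment at which its call begins: read the wrist's pose just before it. There is no depth.
- ctrl.close_job(): hands the job in; it is judged then, once.
Trained networks look in a picture, given as the dict that the camera call returned (one of the last four; its "shot" number tells which), for a name from the list of things; names that differ only in an ending like _2 or _b are one class to them, and where a whole thing is asked for, a point or a joint stands for the part that bears it (a point fixed in the world has none). Each returns a list of dicts, best first, with "conf" (0 to 1); they miss things now and then, are a little off and sometimes report something else, mostly with a low value. They report only what shows in the picture. A call takes as long as a camera call. They do not tell look-alikes from the thing itself.
- ctrl.find_in(picture, name): "bbox" ([left, top, width, height] in pixels, round what is visible of it).
The state is a dict: "clock": time; "joint_pos": joint angles; "qvel": joint speeds; "tau": joint torques, N m; "tool_pos": TCP position; "orientation": TCP orientation; "force": force on the tool from outside, world axes, zero at the start; "moment": the same for the moment, N m; "opening": finger opening in m; "gripper_force": force on a finger pad.
Only numpy, scipy, OpenCV 4.12 (cv2) and the standard library are available. Lean on these libraries where they do the work, as an engineer would, in place of code of your own. Each camera call takes 0.05 s, during which the arm holds its last target. There are 200 camera calls.

## Working session

There is one attempt and no reset: what is moved stays moved. The work goes in short steps, Python scripts to look and compute and a tool call to move; the robot and the scene stay as the last step left them, time stands still between calls to the robot, and variables do not carry over. Pictures are saved under pics/ and viewed, at most 10 in all, crops included, and the job is handed in when it is done.

Besides the shell and the picture viewer there is one more tool, called after ">>>" as a command line: name --argument value ..., lists and objects as JSON in quotes. play_rows: Moves the arm, as the interface text tells. Its arguments: {"type":"object","properties":{"commands":{"type":"array","items":{"type":"array","items":{"type":"array","items":{"type":"number"}}}}},"required":["commands"]}

```bash
mkdir -p pics
cat > h.py <<'E'
import numpy as np, cv2, pickle
from scipy.spatial.transform import Rotation as R
from plant import ctrl
def T(o):
    M=np.eye(4); M[:3,:3]=R.from_euler('xyz',o['orientation'],degrees=True).as_matrix(); M[:3,3]=o['tool_pos']; return M
def shot(n):
    o=ctrl.get_obs(); p=ctrl.snapshot(n)
    if n=='wrist':
        W=T(o)@np.array(p['hand_eye']); p['origin']=W[:3,3]; p['rotation']=W[:3,:3]
    return p
def w2p(p,X):
    c=(np.atleast_2d(X)-p['origin'])@np.array(p['rotation']); s=c[:,:2]/c[:,2:]
    s=s*(1+p['k1']*(s**2).sum(1,keepdims=True)); K=np.array(p['camera_matrix']); return s@K[:2,:2].T+K[:2,2]
def p2w(p,uv,z):
    K=np.array(p['camera_matrix']); d=(np.atleast_2d(uv)-K[:2,2])@np.linalg.inv(K[:2,:2]).T; s=d.copy()
    for _ in range(20): s=d/(1+p['k1']*(s**2).sum(1,keepdims=True))
    r=np.c_[s,np.ones(len(s))]@np.array(p['rotation']).T; o=np.array(p['origin']); return o+r*((z-o[2])/r[:,2:])
def save(p,f): cv2.imwrite(f,p['color'][...,::-1])
E
python3 - <<'E'
from h import *
print(ctrl.get_obs())
ims=[]
for n in ['scene','top','wrist']:
    p=shot(n); pickle.dump(p,open(n+'.pkl','wb')); ims.append(p['color'])
    print(n,p['k1'],p['origin'])
    for k in ['hex_key','hex_socket','clamp','square_key']: print(k,[(d['bbox'],round(d['conf'],2)) for d in ctrl.find_in(p,k)][:5])
cv2.imwrite('pics/top.png',cv2.resize(ims[1],(800,600))[...,::-1])
cv2.imwrite('pics/sw.png',cv2.resize(np.hstack([ims[0],ims[2]]),(800,300))[...,::-1])
E
```

```text
{'clock': 0.0, 'joint_pos': array([-5.05297278e+01,  2.05916610e+01,  6.33149349e-01, -2.03173982e-02,
       -7.01355940e+01, -1.65065732e+01]), 'qvel': array([-0.02533173, -0.09373986, -0.08885476,  0.04690346,  0.02693813,
        0.01395309]), 'tau': array([-3.28103924e-04, -5.82713020e+01,  2.93043941e+01,  6.99712202e+00,
        6.59991187e-03, -1.79769040e-04]), 'tool_pos': array([ 0.26310381, -0.62101874,  0.19481482]), 'orientation': array([ 1.79904346e+02, -8.42803213e-03, -1.57043213e+02]), 'force': array([ 0.3920467 , -0.46135391,  0.35949834]), 'moment': array([-0.04462991, -0.040267  ,  0.01598851]), 'gripper_force': 0.0, 'opening': 0.0877241234204192}
scene -0.16577139660549267 [0.91703892 0.36471685 0.54500069]
hex_key [([221.5, 133.0, 19.2, 41.9], 0.88), ([152.3, 145.8, 27.9, 43.9], 0.72)]
hex_socket [([249.0, 159.6, 144.1, 105.8], 0.73)]
clamp [([249.9, 161.0, 143.1, 108.3], 0.96)]
square_key [([262.2, 111.7, 24.6, 39.4], 0.84)]
top -0.17786266160812608 [ 0.50548989 -0.00144978  0.84699304]
hex_key [([338.1, 136.5, 20.9, 22.1], 0.89), ([316.7, 190.5, 19.0, 23.2], 0.87), ([301.7, 154.7, 23.8, 14.2], 0.86), ([188.5, 185.4, 87.8, 99.2], 0.44)]
hex_socket [([188.6, 183.9, 90.9, 102.4], 0.85)]
clamp [([190.2, 183.8, 89.2, 101.6], 0.71)]
square_key [([321.1, 246.6, 17.4, 22.8], 0.71)]
wrist -0.07198842654913336 [ 0.18740271 -0.65316799  0.38420359]
hex_key []
hex_socket []
clamp []
square_key []
```

View pics/top.png

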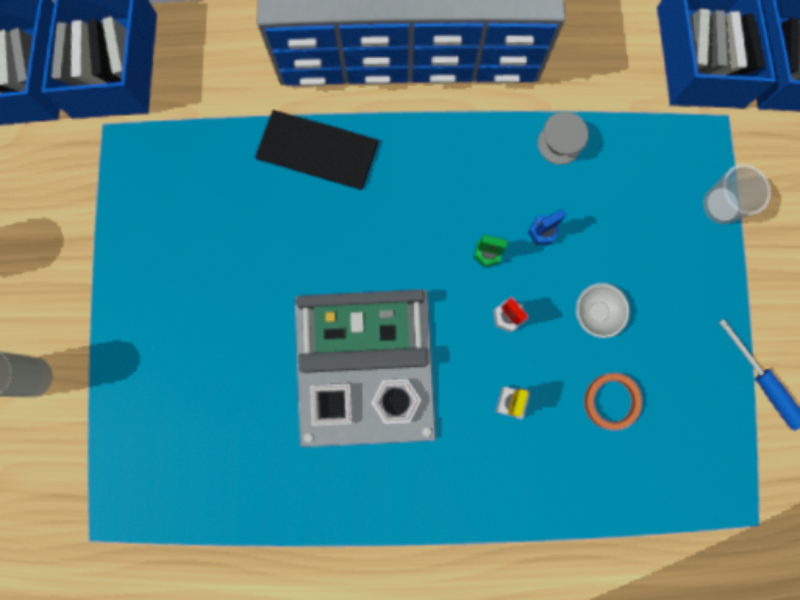

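View pics/sw.png

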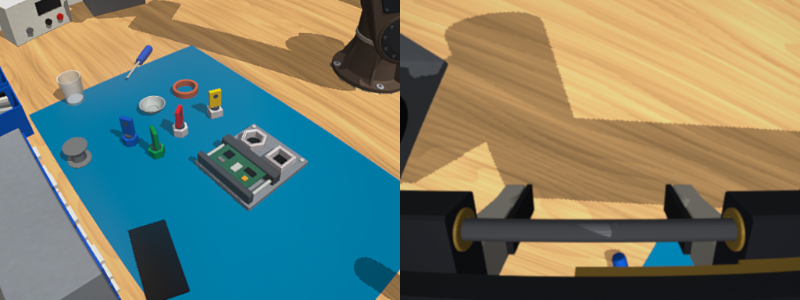

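Candidates in the top view (800-px scale): red key (510,315), green look-alike (490,250), blue look-alike (547,226), yellow square key (515,402). I choose the red one and will check it in a crop.

```bash
cat > /dev/null
python3 - <<'E'
from h import *
p=pickle.load(open('top.pkl','rb')); s=pickle.load(open('scene.pkl','rb'))
w=pickle.load(open('wrist.pkl','rb')); print('handeye',np.round(w['hand_eye'],3).tolist())
f=lambda u,v,z: np.round(p2w(p,[[u*.64,v*.64]],z)[0],4)
print('socket rim',f(397,401,.03),'red foot',f(509,318,.0),'yellow foot',f(511,403,0),'tin',f(604,310,.022),'tape',f(614,401,.018))
print('clamp corners',[f(a,b,.012)[:2] for a,b in [(302,445),(433,439)]])
def redtop(p):
    h=cv2.cvtColor(p['color'],cv2.COLOR_RGB2HSV).astype(int); m=((h[...,0]<6)|(h[...,0]>174))&(h[...,1]>180)&(h[...,2]>70)
    return m
m=redtop(p); m[:, :290]=0; v,u=np.nonzero(m); k=(abs(u-326)<20)&(abs(v-200)<20); print('red n',k.sum(),u[k].min(),u[k].max(),v[k].min(),v[k].max())
a=cv2.resize(p['color'][130:290,235:395],(400,400),interpolation=cv2.INTER_CUBIC); b=cv2.resize(s['color'][100:220,190:310],(400,400),interpolation=cv2.INTER_CUBIC)
cv2.imwrite('pics/crop.png',np.hstack([cv2.resize(p['color'][180:220,305:345],(400,400)),b])[...,::-1])
E
```

```text
handeye [[0.001, -0.955, -0.297, 0.082], [1.0, 0.001, -0.0, 0.0], [0.001, -0.297, 0.955, -0.188], [0.0, 0.0, 0.0, 1.0]]Traceback (most recent call last):
  File "<stdin>", line 5, in <module>
  File "<stdin>", line 4, in <lambda>
  File "h.py", line 17, in p2w
    r=np.c_[s,np.ones(len(s))]@np.array(p['rotation']).T; o=np.array(p['origin']); return o+r*((z-o[2])/r[:,2:])
                                                                                                        ~^^^^^^
IndexError: too many indices for array: array is 1-dimensional, but 2 were indexed
```

```bash
python3 - <<'E'
s=open('h.py').read()
s=s.replace("    return p\ndef w2p","    p['rotation']=rot(p['rotation']); return p\ndef rot(a):\n    a=np.array(a); return a if a.shape==(3,3) else R.from_euler('xyz',a,degrees=True).as_matrix()\ndef w2p").replace("np.array(p['rotation'])","rot(p['rotation'])")
open('h.py','w').write(s)
E
python3 - <<'E'
from h import *
p=pickle.load(open('top.pkl','rb')); s=pickle.load(open('scene.pkl','rb'))
print(p['rotation'],s['rotation'])
f=lambda u,v,z: np.round(p2w(p,[[u*.64,v*.64]],z)[0],4)
print('socket rim',f(397,401,.03),'red foot',f(509,318,.0),'yellow foot',f(511,403,0),'tin',f(604,310,.022),'tape',f(614,401,.018))
print('clamp corners',[f(a,b,.012)[:2] for a,b in [(302,445),(433,439)]])
X=p2w(p,[[397*.64,401*.64]],.03); print('scene check socket',w2p(s,X)*400/512)
def redtop(p):
    h=cv2.cvtColor(p['color'],cv2.COLOR_RGB2HSV).astype(int); m=((h[...,0]<6)|(h[...,0]>174))&(h[...,1]>180)&(h[...,2]>70)
    return m
m=redtop(p); v,u=np.nonzero(m); k=(abs(u-326)<20)&(abs(v-200)<20); print('red n',k.sum(),u[k].min(),u[k].max(),v[k].min(),v[k].max())
b=cv2.resize(s['color'][100:220,190:310],(400,400),interpolation=cv2.INTER_CUBIC)
cv2.imwrite('pics/crop.png',np.hstack([cv2.resize(p['color'][180:220,305:345],(400,400)),b])[...,::-1])
E
```

```text
[-1.72458818e+02 -1.95300321e-03 -9.11026910e+01] [-135.2968269     0.89756538  141.32121186]
socket rim [0.5026 0.0029 0.03  ] red foot [ 0.6003 -0.1356  0.    ] yellow foot [ 0.497  -0.1344  0.    ] tin [ 0.6051 -0.2485  0.022 ] tape [ 0.4956 -0.2566  0.018 ]
clamp corners [array([0.4523, 0.1164]), array([ 0.4569, -0.0387])]
scene check socket [[252.78444509 136.78763572]]
red n 128 322 336 191 206
```

View pics/crop.png

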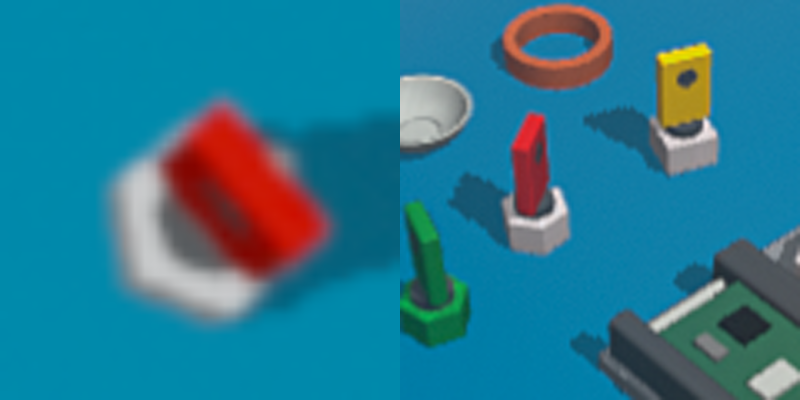

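The crop confirms it: the key is red on a hexagonal aluminium foot, with its grip running upper-left to lower-right, at a yaw of about 40°. The socket's flats face up and down in the top image, so its yaw is about 2°. That means turning the key about +22°. Next I hover over the key.

>>> play_rows --commands '[[[0,0,-0.1,-3.4,2.1,0,8.7],[0,0,-0.15,-6.8,4.3,0,8.7],[0,0,-0.2,-10,6.3,0,8.7],[0,0,-0.25,-13.5,8.5,0,8.7],[0,0,-0.3,-17,10.7,0,8.7],[0,0,-0.3,-20.3,12.8,0,8.7],[0,0,-0.3,-23.7,15,0,8.7],[0,0,-0.3,-26.5,16.7,0,8.7]]]'

```text
clock: 1.42
tool_pos: [0.4433, -0.3621, 0.1962]
orientation: [-180.0, 0.0, -139.8]
force: [0.8, -0.4, -0.5]
opening: 0.087
gripper_force: 0.0
```

```bash
cat >> h.py <<'E'
def delta(pos,yaw):
    o=ctrl.get_obs(); M=T(o); d=M[:3,:3].T@(np.array(pos)-M[:3,3])*100
    Rt=R.from_euler('xyz',[180,0,yaw],degrees=True).as_matrix(); rv=R.from_matrix(M[:3,:3].T@Rt).as_rotvec()
    print('t',round(o['clock'],2),'pos',np.round(o['tool_pos'],4),'ori',np.round(o['orientation'],2),'open',round(o['opening'],4),'F',np.round(o['force'],1)); print('shift cm',np.round(d,2),'turn',np.round(rv,3))
E
python3 -c "
from h import *
delta([.6,-.136,.2],-140)"
```

```text
t 1.42 pos [ 0.4433 -0.3621  0.1962] ori [-1.7996e+02  3.0000e-02 -1.3981e+02] open 0.087 F [ 0.8 -0.4 -0.5]
shift cm [-26.56   7.16  -0.37] turn [-0.001  0.001  0.003]
```

>>> play_rows --commands '[[[0,0,0,-3.9,1.05,0,8.7],[0,0,0,-7.8,2.1,0,8.7],[0,0,0,-11.7,3.15,0,8.7],[0,0,0,-15.6,4.2,0,8.7],[0,0,0,-19.5,5.25,0,8.7],[0,0,0,-23.4,6.3,0,8.7],[0,0,0,-26.6,7.2,0,8.7],[0,0,0,-26.6,7.2,0,8.7]]]'

```text
clock: 2.08
tool_pos: [0.6021, -0.1334, 0.1954]
orientation: [-180.0, 0.0, -139.6]
force: [-0.6, -0.7, 0.2]
opening: 0.0868
gripper_force: 0.0
```

Run:
```python
from h import *
delta([.6,-.136,.2],-140)
p=shot('wrist'); pickle.dump(p,open('w2.pkl','wb'))
cv2.imwrite('pics/w2.png',cv2.resize(p['color'],(800,600))[...,::-1])
for z in (0,.022,.074): print(w2p(p,[.6003,-.1356,z])*800/512)
```

```text
t 2.08 pos [ 0.6021 -0.1334  0.1954] ori [-1.7998e+02  5.0000e-02 -1.3962e+02] open 0.0868 F [-0.6 -0.7  0.2]
shift cm [ 0.33 -0.06 -0.46] turn [-0.     0.001  0.007]
[[395.50985292 252.42633054]]
[[395.39377946 258.79468894]]
[[395.05878971 277.19168474]]
```

View pics/w2.png

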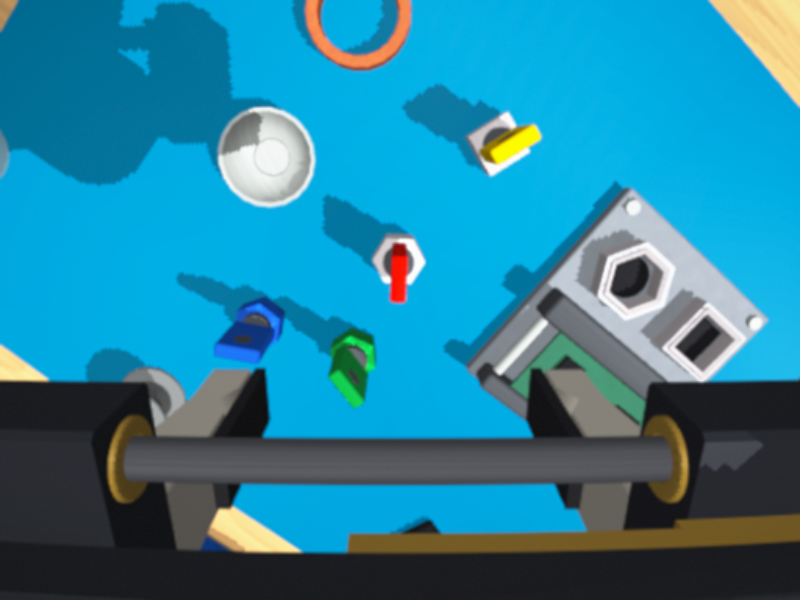

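The wrist view (800-px scale) shows the red key's foot at (399,262) with its grip parallel to the tool's x axis, between the open fingers. The hex socket is at (637,280), next to the square socket at (703,340). Now I fit models for exact poses.

```bash
cat >> h.py <<'E'
from scipy.optimize import differential_evolution as DE
S=8
def hexa(af,z): a=np.radians(30+60*np.arange(6)); r=af/np.sqrt(3); return np.c_[r*np.cos(a),r*np.sin(a),0*a+z]
def box(a,b,z): return np.array([[sx*a/2,sy*b/2,z] for sx in(1,-1) for sy in(1,-1)])
def draw(p,P,q,roi,sil=True):
    x,y,t=q; c,s=np.cos(t),np.sin(t); P=P@np.array([[c,s,0],[-s,c,0],[0,0,1]])+[x,y,0]
    uv=((w2p(p,P)-roi[:2]+.5)*S).astype(np.int32); m=np.zeros((roi[3]*S,roi[2]*S),np.uint8)
    cv2.fillConvexPoly(m,cv2.convexHull(uv),1); return m.astype(bool)
def mask(p,roi,kind):
    x,y,w,h=roi; c=cv2.resize(p['color'][y:y+h,x:x+w],None,fx=S,fy=S,interpolation=cv2.INTER_CUBIC).astype(int)
    r,g,b=c[...,0],c[...,1],c[...,2]
    return (r>110)&(g<70) if kind=='red' else (r>b-40)&(r>60) if kind=='fg' else (np.minimum(r,b)>175)
iou=lambda a,b:(a&b).sum()/(a|b).sum()
def fit_key(p,x,y,yaw,z0=0,roi=None):
    if roi is None:
        u=w2p(p,[x,y,.03])[0].astype(int); roi=[u[0]-28,u[1]-28,56,56]
    g=np.r_[box(30,10,28),box(30,10,74)]/1000+[0,0,z0]; f=np.r_[hexa(.032,.003),hexa(.032,.022),hexa(.026,0)]+[0,0,z0]
    mr=mask(p,roi,'red'); mf=mask(p,roi,'fg')
    def c(q):
        G=draw(p,g,q,roi); return -iou(G,mr)-iou(draw(p,f,q,roi)|G,mf)
    r=DE(c,[(x-.012,x+.012),(y-.012,y+.012),(yaw-.3,yaw+.3)],maxiter=40,popsize=10,seed=0,polish=False); return r.x,r.fun
def fit_sock(p,x,y,yaw):
    u=w2p(p,[x,y,.03])[0].astype(int); roi=[u[0]-32,u[1]-32,64,64]; m=mask(p,roi,'white')
    def c(q): return -iou(draw(p,hexa(.05,.03),q,roi)&~draw(p,hexa(.0405,.029),q,roi),m)
    r=DE(c,[(x-.012,x+.012),(y-.012,y+.012),(yaw-.4,yaw+.4)],maxiter=40,popsize=10,seed=0,polish=False); return r.x,r.fun
E
python3 - <<'E'
from h import *
for n in('w2','top'):
    p=pickle.load(open(n+'.pkl','rb'))
    a,b=fit_key(p,.6,-.136,np.radians(40)); print(n,'key',a[:2].round(4),np.degrees(a[2]).round(1),round(b,3))
    a,b=fit_sock(p,.5026,.003,.03); print(n,'sock',a[:2].round(4),np.degrees(a[2]).round(1),round(b,3))
delta([.6,-.136,.2],-140)
E
```

```text
w2 key [ 0.6006 -0.1331] 39.0 -1.794
w2 sock [0.4988 0.0035] 1.6 -0.297
top key [ 0.6024 -0.133 ] 40.3 -1.751
top sock [0.5025 0.0054] 1.4 -0.584
t 2.13 pos [ 0.6006 -0.1351  0.1953] ori [ 1.7999e+02 -1.0000e-02 -1.3964e+02] open 0.0871 F [ 0.2 -0.1 -0.1]
shift cm [ 0.1  -0.03 -0.47] turn [ 0.    -0.     0.006]
```

Run:
```python
from h import *
p=shot('wrist')
a,b=fit_key(p,.601,-.134,np.radians(40)); print('key',a[:2].round(4),np.degrees(a[2]).round(1),round(b,3))
delta([*a[:2],.033],np.degrees(a[2])-180)
w=p['color'][int(280*.64)-32:int(280*.64)+32,int(637*.64)-32:int(637*.64)+32]
print(np.percentile(w.min(2),[10,50,80,90,97]))
```

```text
key [ 0.6002 -0.1334] 39.2 -1.774
t 2.18 pos [ 0.5996 -0.1364  0.1954] ori [ 1.7998e+02 -3.0000e-02 -1.3971e+02] open 0.087 F [ 0.  -0.1  0. ]
shift cm [-0.24  0.19 16.24] turn [ 0.    -0.     0.019]
[ 50. 180. 209. 238. 250.]
```

>>> play_rows --commands '[[[0,0,0.015,-0.2,0.15,3.5,8.7],[0,0,0.015,-0.2,0.15,7,8.7],[0,0,0.015,-0.2,0.15,10,8.7],[0,0,0.015,-0.2,0.15,12.5,8.7],[0,0,0.015,-0.2,0.15,14.5,8.7],[0,0,0.015,-0.2,0.15,15.8,8.7],[0,0,0.015,-0.2,0.15,16.2,8.7],[0,0,0.015,-0.2,0.15,16.2,8.7]]]'

```text
clock: 2.85
tool_pos: [0.5985, -0.1363, 0.0329]
orientation: [179.9, -0.1, -140.8]
force: [0.3, -0.3, 0.3]
opening: 0.0868
gripper_force: 0.0
```

>>> play_rows --commands '[[[0,0,0,0,0,0,4],[0,0,0,0,0,0,2],[0,0,0,0,0,0,0.8],[0,0,0,0,0,0,0.4],[0,0,0,0,0,0,0.4],[0,0,0,0,0,0,0.4],[0,0,0,0,0,0,0.4],[0,0,0,0,0,0,0.4]]]'

```text
clock: 3.52
tool_pos: [0.5997, -0.1353, 0.0338]
orientation: [-180.0, 0.0, -140.7]
force: [0.2, -0.5, -0.0]
opening: 0.0393
gripper_force: 0.0
```

>>> play_rows --commands '[[[0,0,0,0,0,0,0.4],[0,0,0,0,0,0,0.4],[0,0,0,0,0,0,0.4],[0,0,0,0,0,0,0.4],[0,0,0,0,0,0,0.4],[0,0,0,0,0,0,0.4],[0,0,0,0,0,0,0.4],[0,0,0,0,0,0,0.4]]]'

```text
clock: 4.18
tool_pos: [0.5996, -0.1353, 0.0337]
orientation: [180.0, -0.0, -140.7]
force: [-0.0, 0.2, 0.1]
opening: 0.0095
gripper_force: 30.0
```

Run:
```python
from h import *
P=[ctrl.get_obs()['tool_pos'] for _ in range(5)];print(np.round(P,4))
p=shot('wrist'); cv2.imwrite('pics/w3.png',cv2.resize(p['color'],(800,600))[...,::-1])
delta([.601,-.133,.12],-140)
for z in (0,.022,.074): print(w2p(p,[.6006,-.1333,z])*800/512)
```

```text
[[ 0.5996 -0.1353  0.0337]
 [ 0.5996 -0.1353  0.0337]
 [ 0.5996 -0.1353  0.0337]
 [ 0.5996 -0.1353  0.0337]
 [ 0.5996 -0.1353  0.0337]]
t 4.23 pos [ 0.5996 -0.1353  0.0337] ori [ 179.99   -0.   -140.71] open 0.0092 F [ 0.7  0.2 -0.1]
shift cm [-0.26  0.09 -8.63] turn [ 0.    -0.    -0.012]
[[397.42653071 336.09677476]]
[[397.43524201 355.05621394]]
[[397.46427745 418.6155726 ]]
```

View pics/w3.png

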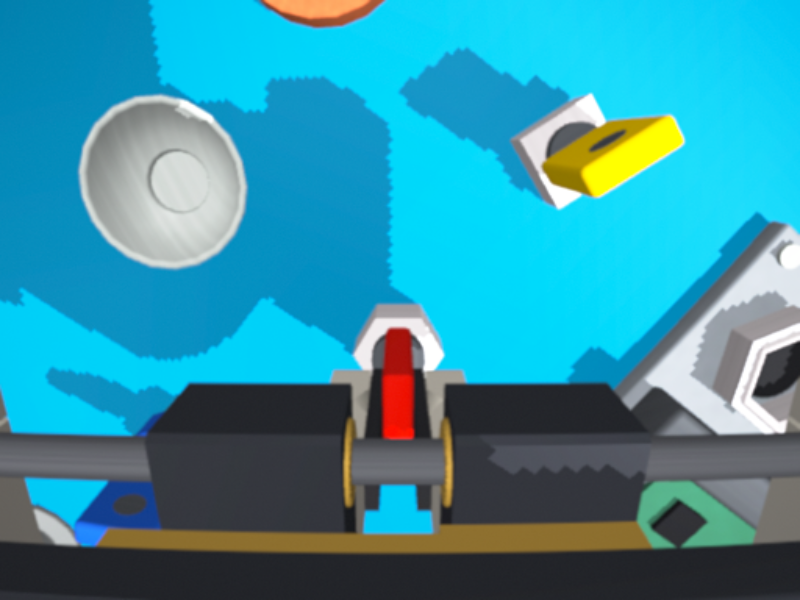

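The key is held: the foot is centred at about (399,352) in the pads, close to the predicted (397,355). I lift it, turn it by +22°, and stop beside the socket where the wrist camera can see it.

```bash
python3 -c "
from h import *
delta([.534,.066,.135],-118.5)"
```

```text
t 4.23 pos [ 0.5996 -0.1353  0.0337] ori [ 179.99   -0.   -140.71] open 0.0092 F [ 0.7  0.2 -0.1]
shift cm [ -7.68  19.74 -10.13] turn [ 0.    -0.    -0.388]
```

>>> play_rows --commands '[[[0,0,0,0,0,-1.5,0.4],[0,0,0,0,0,-4.5,0.4],[0,0,0,0,0,-8,0.4],[0,0,0,0,0,-10,0.4],[0,0,0,0,0,-10,0.4]]]'

```text
clock: 4.65
tool_pos: [0.6027, -0.1357, 0.1393]
orientation: [-179.7, 0.3, -140.7]
force: [0.9, -0.3, 0.6]
opening: 0.0098
gripper_force: 30.0
```

>>> play_rows --commands '[[[0,0,-0.06,-1.1,2.8,0,0.4],[0,0,-0.12,-2.2,5.6,0,0.4],[0,0,-0.18,-3.3,8.5,0,0.4],[0,0,-0.24,-4.4,11.3,0,0.4],[0,0,-0.3,-5.5,14.1,0,0.4],[0,0,-0.35,-6.6,17,0,0.4],[0,0,-0.388,-7.6,19.7,0,0.4],[0,0,-0.388,-7.6,19.7,0,0.4]]]'

```text
clock: 5.32
tool_pos: [0.5324, 0.0687, 0.1336]
orientation: [180.0, 0.0, -118.2]
force: [-0.4, -0.3, -0.5]
opening: 0.0099
gripper_force: 30.0
```

>>> play_rows --commands '[[[0,0,0,0,0,0,0.4],[0,0,0,0,0,0,0.4],[0,0,0,0,0,0,0.4],[0,0,0,0,0,0,0.4]]]'

```text
clock: 5.65
tool_pos: [0.5338, 0.0644, 0.1335]
orientation: [180.0, -0.0, -118.6]
force: [0.4, -0.4, -0.1]
opening: 0.0095
gripper_force: 30.0
```

Run:
```python
from h import *
p=shot('wrist'); pickle.dump(p,open('w4.pkl','wb')); cv2.imwrite('pics/w4.png',cv2.resize(p['color'],(800,600))[...,::-1])
a,b=fit_sock(p,.5,.004,.03); print('sock',a[:2].round(4),np.degrees(a[2]).round(1),round(b,3))
delta([*a[:2],.1],-118.5)
```

```text
sock [0.5007 0.0047] 3.4 -0.444
t 5.7 pos [0.5338 0.0644 0.1336] ori [ 1.7999e+02 -2.0000e-02 -1.1856e+02] open 0.01 F [-0.1 -0.6 -0.4]
shift cm [6.82 0.05 3.36] turn [ 0.    -0.    -0.001]
```

View pics/w4.png

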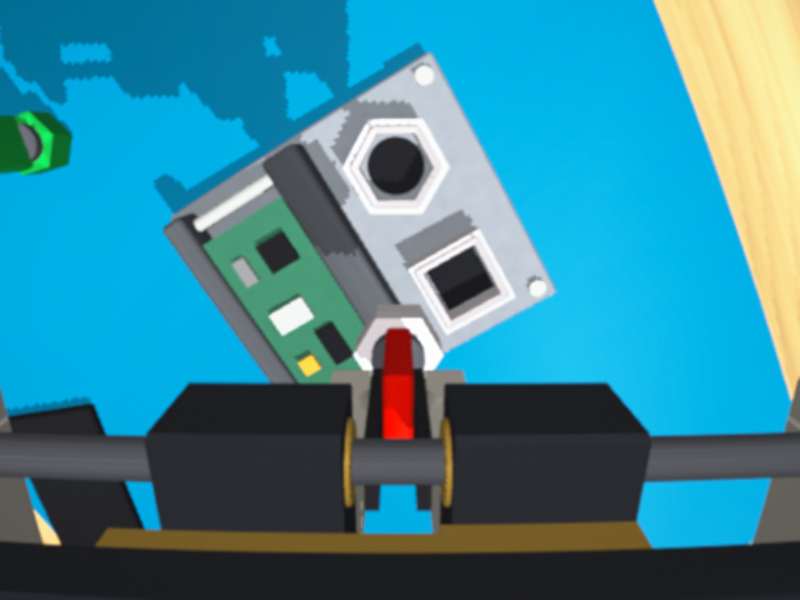

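The key's foot is at (399,353) and the hex socket's outer rim at (396,166), both with flats horizontal in the picture. I work out the offset from the pixel vertices.

Run:
```python
from h import *
p=pickle.load(open('w4.pkl','rb'))
px=np.array([(345,166),(376,119),(423,119),(448,164),(421,213),(374,212)])*.64
# subpixel refine by fitting hex (x,y,yaw,size) to vertices
from scipy.optimize import least_squares
W=p2w(p,px,.03)[:,:2]; 
def f(q):
    a=q[2]+np.radians(60*np.arange(6)); return (W-np.c_[q[0]+q[3]*np.cos(a),q[1]+q[3]*np.sin(a)]).ravel()
best=min((least_squares(lambda q:np.ravel(np.r_[[f0 for f0 in ((W-np.c_[q[0]+q[3]*np.cos(q[2]+s*np.radians(60*np.arange(6))),q[1]+q[3]*np.sin(q[2]+s*np.radians(60*np.arange(6)))]).ravel())]]),[*W.mean(0),np.arctan2(*(W[0]-W.mean(0))[::-1]),.029]) for s in(1,-1)),key=lambda r:r.cost)
q=best.x; print('sock',q[:2].round(4),'yaw mod60',(np.degrees(q[2])-30)%60,'flats',q[3]*np.sqrt(3),best.cost**.5)
M=T(ctrl.get_obs()); zk=M[2,3]-.0337
k=p2w(p,np.array([[399,352.5]])*.64,zk+.022)[0]; v=p2w(p,np.array([[355,353],[443,353]])*.64,zk+.022); print('key',k.round(4),'width',np.linalg.norm(v[0]-v[1]),.032/np.cos(np.pi/6),'tool frame',(M[:3,:3].T@(k-M[:3,3])).round(4))
for c in ([*q[:2]],): 
    d=M[:3,:3].T@np.r_[c-k[:2],0]; print('shift cm',(d*100).round(2))
# clamp yaw from screws
s=p2w(p,np.array([[425,75],[538,288]])*.64,.014); dd=s[1]-s[0]; print('clamp yaw',np.degrees(np.arctan2(-dd[0],dd[1])))
```

```text
sock [0.4993 0.0045] yaw mod60 1.1522458370415478 flats 0.04813839882411755 0.0024523751809016367
key [0.5326 0.0665 0.1219] width 0.036177390960580195 0.036950417228136044 tool frame [-0.0013  0.0021  0.0117]
shift cm [ 7.04 -0.04  0.  ]
clamp yaw 1.8462757308150466
```

>>> play_rows --commands '[[[0,0,0,3,0,0,0.4],[0,0,0,6,0,1,0.4],[0,0,0,7,0,3,0.4],[0,0,0,7,0,5,0.4],[0,0,0,7,0,6,0.4],[0,0,0,7,0,6.3,0.4],[0,0,0,7,0,6.3,0.4],[0,0,0,7,0,6.3,0.4]]]'

```text
clock: 6.37
tool_pos: [0.5011, 0.0039, 0.0713]
orientation: [-180.0, 0.0, -118.5]
force: [-0.7, -0.2, -0.5]
opening: 0.0097
gripper_force: 30.0
```

Run:
```python
from h import *
delta([.5,.0046,.0457],-118.5)
p=shot('scene'); s=shot('wrist')
u=w2p(p,[.5,.004,.04])[0].astype(int); a=p['color'][u[1]-40:u[1]+40,u[0]-40:u[0]+40]; 
cv2.imwrite('pics/w5.png',np.hstack([cv2.resize(a,(400,400),interpolation=cv2.INTER_CUBIC),cv2.resize(s['color'][130:330,156:356],(400,400))])[...,::-1])
```

```text
t 6.37 pos [0.5011 0.0039 0.0713] ori [-1.7997e+02  1.0000e-02 -1.1846e+02] open 0.0097 F [-0.7 -0.2 -0.5]
shift cm [-0.01  0.13  2.56] turn [-0.001  0.     0.001]
```

View pics/w5.png

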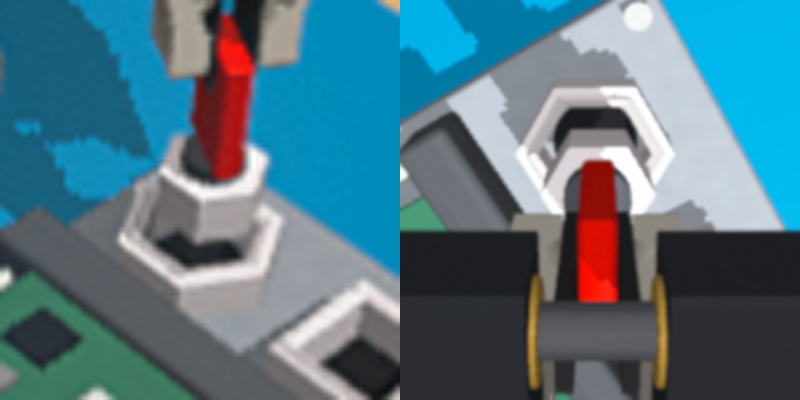

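The key hangs above the socket, centred sideways in the wrist view with matching flats. I lower it gently.

>>> play_rows --commands '[[[0,0,0,0,0,0.3,0.4],[0,0,0,0,0,0.6,0.4],[0,0,0,0,0,0.8,0.4],[0,0,0,0,0,1.0,0.4],[0,0,0,0,0,1.2,0.4],[0,0,0,0,0,1.4,0.4],[0,0,0,0,0,1.4,0.4]]]'

```text
clock: 7.05
tool_pos: [0.5002, 0.0037, 0.0564]
orientation: [180.0, -0.0, -118.5]
force: [0.1, -0.3, -0.9]
opening: 0.0094
gripper_force: 30.0
```

>>> play_rows --commands '[[[0,0,0,0,0,0.3,0.4],[0,0,0,0,0,0.6,0.4],[0,0,0,0,0,0.8,0.4],[0,0,0,0,0,0.95,0.4],[0,0,0,0,0,1.0,0.4],[0,0,0,0,0,1.05,0.4],[0,0,0,0,0,1.1,0.4],[0,0,0,0,0,1.1,0.4]]]'

```text
clock: 7.72
tool_pos: [0.5003, 0.0037, 0.0457]
orientation: [-180.0, 0.0, -118.5]
force: [-0.1, -0.3, -1.2]
opening: 0.0095
gripper_force: 30.0
```

>>> play_rows --commands '[[[0,0,0,0,0,0.05,0.4],[0,0,0,0,0,0.1,0.4],[0,0,0,0,0,0.1,0.4]]]'

```text
clock: 7.97
tool_pos: [0.5007, 0.0036, 0.0456]
orientation: [-180.0, 0.0, -118.4]
force: [-1.8, -1.7, 8.8]
opening: 0.0093
gripper_force: 30.0
```

The floor contact is at the expected height, with 8.8 N on the wrist. I hold it briefly and open.

>>> play_rows --commands '[[[0,0,0,0,0,0,0.4],[0,0,0,0,0,0,0.4],[0,0,0,0,0,0,0.4],[0,0,0,0,0,0,1.5],[0,0,0,0,0,0,3],[0,0,0,0,0,0,5],[0,0,0,0,0,0,5],[0,0,0,0,0,0,5]]]'

```text
clock: 8.63
tool_pos: [0.5002, 0.0037, 0.0446]
orientation: [180.0, -0.0, -118.5]
force: [0.8, -0.3, -0.1]
opening: 0.036
gripper_force: 0.0
```

>>> play_rows --commands '[[[0,0,0,0,0,0,5],[0,0,0,0,0,0,5],[0,0,0,0,0,-2,5],[0,0,0,0,0,-5,5],[0,0,0,0,0,-9,5],[0,0,0,0,0,-12,5],[0,0,0,0,0,-12,5],[0,0,0,0,0,-12,5]]]'

```text
clock: 9.3
tool_pos: [0.5015, 0.0042, 0.1668]
orientation: [-179.8, 0.2, -118.5]
force: [-1.2, -1.3, -0.6]
opening: 0.0498
gripper_force: 0.0
```

Run:
```python
from h import *
delta([.5,.0046,.0457],-118.5)
p=shot('scene'); s=shot('wrist')
u=w2p(p,[.5,-.03,.04])[0].astype(int); a=p['color'][u[1]-60:u[1]+60,u[0]-60:u[0]+60]; 
cv2.imwrite('pics/w6.png',np.hstack([cv2.resize(a,(400,400),interpolation=cv2.INTER_CUBIC),cv2.resize(s['color'][:300,100:400],(400,400))])[...,::-1])
```

```text
t 9.3 pos [0.5015 0.0042 0.1668] ori [-179.84    0.2  -118.47] open 0.0498 F [-1.2 -1.3 -0.6]
shift cm [ 0.08  0.18 12.11] turn [-0.003  0.004  0.   ]
```

View pics/w6.png

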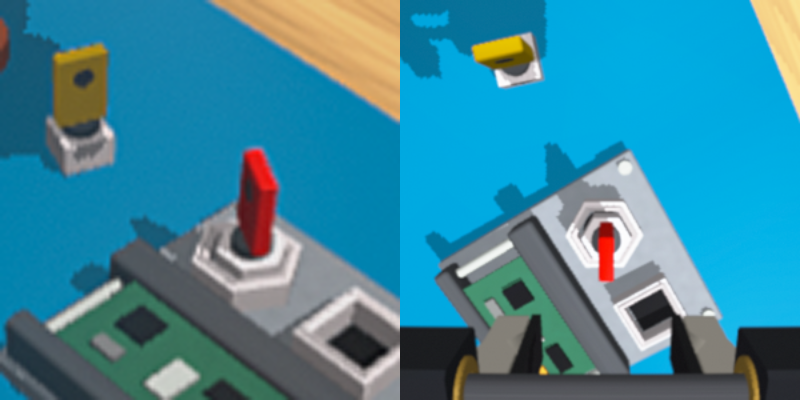

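The red key stands upright and fully down in the hex socket, released, and the yellow key hasn't moved. I hand in the job.

```bash
python3 -c "
from plant import ctrl
print(ctrl.close_job())"
```

```text
the job is handed in; nothing more can be done
None
```

The red hex key is upright and fully home on the floor of the clamp's hex socket and the gripper has let go; the yellow square key still stands where it was, and the job was handed in at about 9.3 s with no verdict shown.

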